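# Free the sagging bolt of the pump guard and hold the gate ajar

## Robot

A 6-joint arm with a two-finger parallel gripper is mounted at the origin on the work surface. World frame = base frame: x ahead of the robot, y to its left, z up, the work surface at z = 0. Lengths are in m, angles in rad, forces in N, time in s.
With the tool pointing down it reaches from about 0.325 to 0.9 m from the base axis. Payload 6.1 kg.
Tool frame: the origin (TCP) lies midway between the tips of the shut fingers; the grasp point (between the pads) lies 19 mm behind it; z points along the fingers, y is the line along which they close (so a half turn about z gives the same grasp; the last joint's range is limited). The gripper opens to 85 mm and grips with 20 to 120 N. Pads are 22 mm wide; open, the fingers measure 114 mm over their backs; the gripper's body (76 mm by 85 mm) begins 54 mm behind the grasp point. The pads swing forward as they close: fully open they stand 13 mm farther back than shut.
Start: joints at [1.121, 0.22, 1.526, -0, 1.395, -0.126], TCP at [0.199, 0.593, 0.231] pointing down, gripper open.
Joint ranges: [-2.98, 2.98], [-0.91, 2.08], [0.09, 2.57], [-1.24, 4.39], [0.2, 2.65], [-2.68, 2.68]. Speed limits (rad/s): [2.57, 2.57, 3.01, 3.14, 3.14, 3.14].

## Interface

Orientations are given as [roll, pitch, yaw] about the fixed x, y, z axes, in that order (R = Rz(yaw) Ry(pitch) Rx(roll)).
In Python, from plant import movep, move_l, set_joints, gripper_to, hold, inverse_kinematics, observe, get_image, get_calibration, Unreachable, job_done gives the robot as it stands. Calls block until the motion is done:
- movep(position, orientation): joint-space move of the TCP to a pose.
- move_l(position, feed=0.15, rotation=None, max_force=None): straight line of the TCP; rotation=None keeps the orientation; feed is the mean speed in m/s. With max_force (N) it stops when the force on the tool has changed by that much, and returns True; else False.
- set_joints(angles): joint-space move.
- gripper_to(opening, f_grip=None): finger opening in m; f_grip is the grip in N (None keeps the last); returns when the fingers have stopped.
- hold(seconds).
- inverse_kinematics(position, orientation): joint angles nearest the present ones, or None.
- observe(): the state.
- get_image(name): name is "scene" or "top" or "wrist"; returns (picture, depth): 480x640x3 uint8, red, green, blue; 480x640 float32, m along the optical axis (not along the pixel's ray), 0 where there is no reading.
- get_calibration(name): a dict with "intrinsics" (3x3 intrinsics, pixels), "world_from_camera" (4x4, takes a point from camera to world coordinates). Camera axes: x right, y down, z forward; pixel columns grow to the right and rows downward; lengths in m; the calibration is good to about 2 mm. A picture is of the moment at which its call begins: read the wrist's pose just before it. get_calibration takes no time and is no camera call; for the wrist camera it gives the pose at the moment of the call.
A pose or a line that the arm cannot do raises Unreachable and nothing moves.
- job_done(): hands the job in; it is judged then, once.
The state is a dict: "time_s": time; "q": joint angles; "joint_velocities": joint speeds; "joint_torque": joint torques, N m; "eef_pos": TCP position; "tcp_rot": TCP orientation; "ft_force": force on the tool from outside, world axes, zero at the start; "torque": the same for the moment, N m; "opening": finger opening in m; "grasp_force": force on a finger pad.
Only numpy, scipy, OpenCV 4.12 (cv2) and the standard library are available. Lean on these libraries where they do the work, as an engineer would, in place of code of your own. Each camera call takes 0.05 s, during which the arm holds its last target. There are 200 camera calls.

## Task

The bolt on the vacuum pump's guard gate has sagged and its nose is caught behind the bent-up lip of the keeper: take the bolt by its upright black handle, lift it over the lip while drawing it fully out of the keeper without forcing it, and then swing the sprung gate out towards you. Finish while still holding the gate by the bolt handle, still and ajar at about 25 degrees (do not let go: the spring would shut it), and leave the things standing around alone.

Things in the scene. Friction and masses are not known exactly. Their poses are not given: they have to be found in the camera images.
- guard: Fixed aluminium guard, 394 mm wide (its y) and 260 mm deep (its x), posts 160 mm high, standing round a bench vacuum pump (up to 190 mm high, starting 75 mm behind the gate). Origin: on the bench, middle of its front (gate) plane. Its x points into the guard, away from the robot side; its y points from the keeper stile (right, y = -0.177) to the hinge stile (left, y = +0.177); z up. The guard is moved and turned from start to start.
- hinge (a point): Point on the gate's upright hinge axis, 150 mm above the bench, at x 0, y +0.15 in the guard's frame. Its frame turns with the gate.
- gate (a joint): Opening angle of the steel gate (290 mm wide, from 36 to 150 mm above the bench), rad: 0 shut, growing as its free right edge swings out of the guard towards the robot side (clockwise seen from above), stop at 1.2. A spring hinge always pulls it shut with a moment of 0.36 N m at 0 rising by 0.6 N m per rad.
- bolt_draw (a joint): How far the bolt is drawn along the gate, towards the hinge (m): range 0 to 0.05, starts between 0 and 0.006; about 1.5 N of friction. With the bolt sagging the nose jams on the lip at about 0.009; the nose is clear of the keeper, so that the gate can swing, from 0.03.
- bolt_lift (a joint): How far the bolt is raised straight up in its worn, tall guides (m): 0 sagging, up to 0.026; it drops by its own weight (about 0.2 to 0.4 kg). The nose passes over the lip from about 0.0165.
- handle: The bolt's handle, origin at its centre: an upright black round grip, 18 mm in diameter and 50 mm long, standing on a thin stem on the bolt rod in front of the gate, free all round and above. This point is 190 mm above the bench when the bolt sags, 40 mm above the gate's top edge, and in the guard's frame at x -0.035, y -0.085 with gate shut and bolt not drawn; it moves with bolt and gate, z up and y along the gate towards the hinge.
- nose: Square steel nose block (22 x 10 x 32 mm) on the end of the 12 mm bolt rod; origin: middle of its underside. It hangs 18 mm below the rod and at the start is behind the keeper's lip, this point 96 mm above the bench, 16 mm below the lip's top.
- keeper: Keeper; origin: middle of the top edge of its bent-up lip (6 mm thick, fixed), 112 mm above the bench, on the front of the keeper stile; the keeper is an open-topped steel channel with a front cheek up to 158 mm above the bench that keeps the gate from swinging while the nose is in it.
- wrench: Bystander, to be left alone: steel open spanner lying flat in front of the gate, under its swing (the gate passes over it). Origin: on its lengthwise axis, underside.
- screwdriver: Bystander, to be left alone: screwdriver lying flat, in front and to the right of the keeper stile. Origin: on its lengthwise axis, underside.
- beaker: Bystander, to be left alone: glass beaker, 68 mm wide, 90 mm high, to the right of the keeper stile. Origin: centre of its underside.
- jar: Bystander, to be left alone: amber jar, 60 mm wide, 75 mm high, in front and to the left of the hinge stile. Origin: centre of its underside.
- reagent: Bystander, to be left alone: white bottle, 72 mm wide, 170 mm high, left of the guard. Origin: centre of its underside.
- carton: Bystander, to be left alone: cardboard carton 80 x 60 x 50 mm, right of the guard. Origin: centre of its underside.

How it is judged:
By the outcome, as a careful person would: the job done as asked, in the order asked, and still so for the second after the job is handed in, while the arm keeps its last pose, push and grip.
It also fails if it takes over 32 s, if anything falls off the work surface, if the arm or the gripper's body presses on something with over 40 N, if the wrist force passes 120 N, or if a joint passes its speed limit or range.

## Working session

There is one attempt and no reset: what is moved stays moved. The work goes in short steps, each a Python script; the robot and the scene stay as the last script left them, time stands still between calls to the robot, and variables do not carry over. Pictures are saved under pics/ and viewed, at most 10 in all, crops included, and the job is handed in when it is done.

```bash
ls; mkdir -p pics; python3 - <<'E'
from plant import *
import cv2,numpy as np
o=observe();print(o['time_s'],o['eef_pos'],o['tcp_rot'])
for n in("scene","top"):
    p,d=get_image(n);cv2.imwrite(f'pics/{n}0.png',p[:,:,::-1]);np.save(f'pics/{n}0.npy',d)
    c=get_calibration(n);print(c)
E
```

```text
pics
0.0 [0.19855481 0.59197483 0.2301848 ] [-3.13962220e+00 -2.58904419e-04  2.81787133e+00]
{'intrinsics': array([[451.3415766 ,   0.        , 322.85830429],
       [  0.        , 451.3415766 , 239.16531234],
       [  0.        ,   0.        ,   1.        ]]), 'world_from_camera': array([[ 0.52366246,  0.72813655, -0.442261  ,  0.96205494],
       [ 0.85183771, -0.44005871,  0.28411414, -0.23825088],
       [ 0.01225308, -0.52551451, -0.8506964 ,  0.9601987 ],
       [ 0.        ,  0.        ,  0.        ,  1.        ]])}
{'intrinsics': array([[565.39879606,   0.        , 317.95375589],
       [  0.        , 565.39879606, 241.99763438],
       [  0.        ,   0.        ,   1.        ]]), 'world_from_camera': array([[-1.97216531e-02, -9.83134545e-01,  1.81817280e-01,
         3.00240750e-01],
       [-9.99802746e-01,  1.98202803e-02, -1.27469005e-03,
         3.85317232e-02],
       [-2.35047762e-03, -1.81806555e-01, -9.83331507e-01,
         1.31283468e+00],
       [ 0.00000000e+00,  0.00000000e+00,  0.00000000e+00,
         1.00000000e+00]])}
```

View pics/scene0.png

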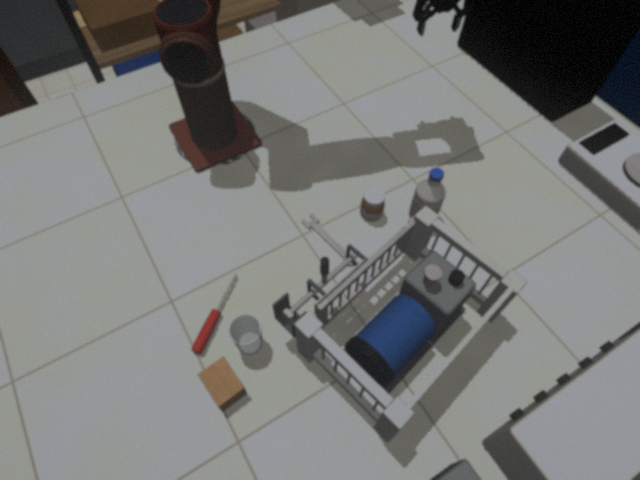

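View pics/top0.png

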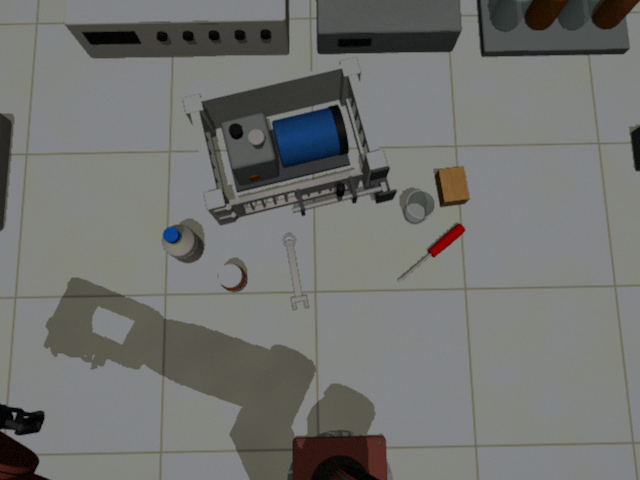

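The scene view shows the handle near (325,266). In the top view it is near (340,190), and the gate faces the robot. I'll enlarge both.

```bash
python3 - <<'E'
import cv2,numpy as np
a=cv2.imread('pics/scene0.png')[215:345,255:395]; b=cv2.imread('pics/top0.png')[140:230,195:405]
a=cv2.resize(a,None,fx=4,fy=4,interpolation=3);b=cv2.resize(b,None,fx=3.8,fy=3.8,interpolation=3)
cv2.imwrite('pics/a.png',cv2.convertScaleAbs(a,alpha=1.5));cv2.imwrite('pics/b.png',cv2.convertScaleAbs(b,alpha=1.5))
E
```

```text
(no output)
```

View pics/a.png

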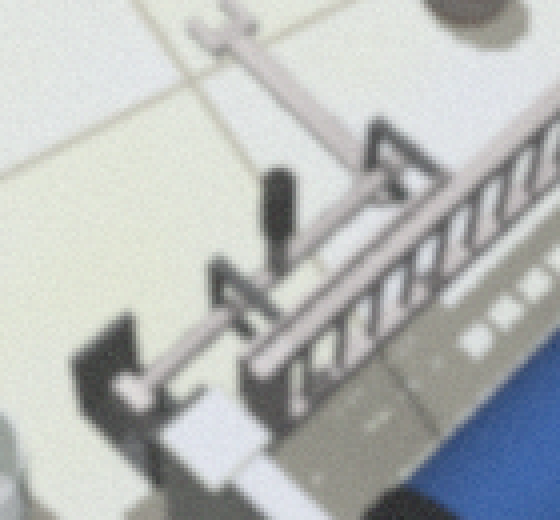

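View pics/b.png

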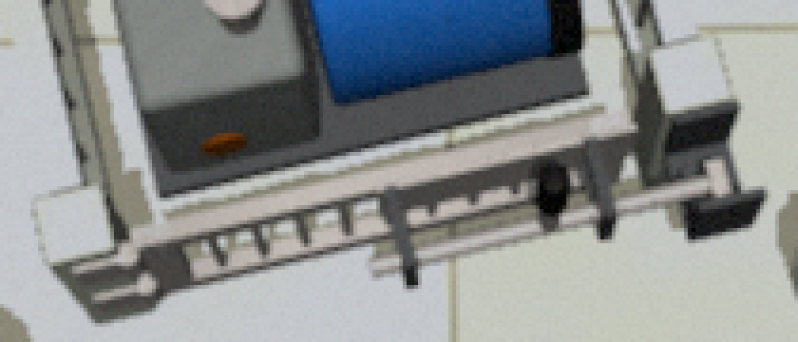

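```bash
cat > h.py <<'E'
from plant import *
import cv2,numpy as np
def ray(c,u,v):
    K=c['intrinsics'];T=c['world_from_camera'];d=T[:3,:3]@np.linalg.solve(K,[u,v,1.]);return T[:3,3],d/np.linalg.norm(d)
def tri(rs):
    A=sum(np.eye(3)-np.outer(d,d) for _,d in rs);b=sum((np.eye(3)-np.outer(d,d))@p for p,d in rs);x=np.linalg.solve(A,b)
    return x,[np.linalg.norm((np.eye(3)-np.outer(d,d))@(x-p)) for p,d in rs]
def onz(r,z): return r[0]+r[1]*(z-r[0][2])/r[1][2]
E
python3 - <<'E'
from h import *
s=get_calibration('scene');t=get_calibration('top');np.set_printoptions(precision=4,suppress=True)
for n,a,b,z in(('handle',(324.75,266.5),(340.3,189.2),.19),('kpost',(309.2,323.5),(195+697/3.8,140+70/3.8),.16),('hpost',(427,215),(195+73/3.8,140+224/3.8),.16)):
    ra,rb=ray(s,*a),ray(t,*b);print(n,*tri([ra,rb]),onz(ra,z),onz(rb,z))
E
```

```text
handle [ 0.617  -0.0109  0.1912] [np.float64(0.00010050298028514036), np.float64(0.00010050298028526656)] [ 0.6165 -0.0104  0.19  ] [ 0.6172 -0.011   0.19  ]
kpost [ 0.6913 -0.0928  0.1647] [np.float64(0.0022797210773791623), np.float64(0.002279721077379098)] [ 0.6906 -0.0898  0.16  ] [ 0.6919 -0.0954  0.16  ]
hpost [0.6101 0.2537 0.1599] [np.float64(0.00028617678122085593), np.float64(0.0002861767812208446)] [0.6102 0.254  0.16  ] [0.6099 0.2535 0.16  ]
```

```bash
python3 - <<'E'
from h import *
move_l([.2,.592,.32],feed=.3)
gripper_to(.05,60)
movep([.60,-.015,.30],[np.pi,0,.23])
c=get_calibration('wrist');p,d=get_image('wrist')
o=observe();print(o['time_s'],o['eef_pos'],o['tcp_rot'],o['ft_force'],o['opening'])
np.save('pics/w1d.npy',d);np.save('pics/w1c.npy',c['world_from_camera']);print(c)
cv2.imwrite('pics/w1.png',p[:,:,::-1])
E
```

```text
3.6083 [ 0.60003073 -0.01406665  0.30006763] [-3.14139637e+00 -1.46795279e-04  2.31535054e-01] [ 0.07805242  0.02984875 -0.74590358] 0.04967212425050347
{'intrinsics': array([[411.45871399,   0.        , 315.74869534],
       [  0.        , 411.45871399, 239.96789067],
       [  0.        ,   0.        ,   1.        ]]), 'world_from_camera': array([[ 2.28598224e-01, -9.21212799e-01, -3.14817138e-01,
         6.80790998e-01],
       [-9.73520627e-01, -2.16535861e-01, -7.32789845e-02,
         5.82113670e-03],
       [-6.63661535e-04,  3.23232423e-01, -9.46319375e-01,
         4.43657111e-01],
       [ 0.00000000e+00,  0.00000000e+00,  0.00000000e+00,
         1.00000000e+00]])}
```

View pics/w1.png

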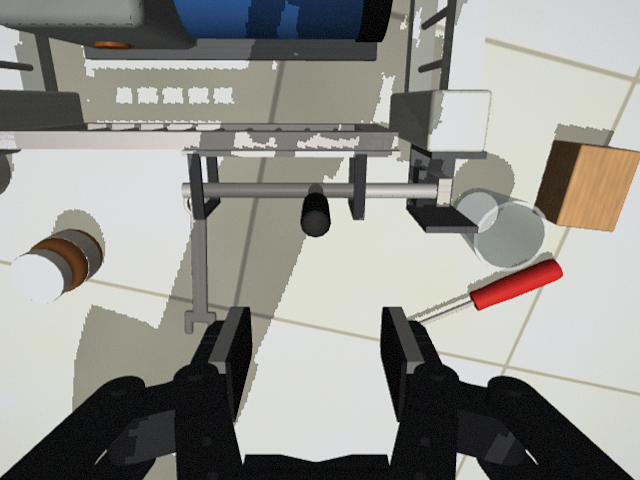

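The wrist view shows the bolt rod level along row 190, so the yaw of 0.23 fits. The handle's top cap is at (316,224), the guides at (200,210) and (358,212), and the keeper's front cheek at (445,218). I'll check depths there.

```bash
python3 - <<'E'
from h import *
np.set_printoptions(precision=4,suppress=True)
d=np.load('pics/w1d.npy');c=get_calibration('wrist')
for n,u,v in(('cap',316,224),('cap',316,220),('gR',358,205),('gR2',358,170),('gL',197,212),('rodL',230,190),('rodR',410,190),('rail',250,150),('railL',60,150),('railR',385,150),('kpost',465,100)):
    z=np.median(d[v-1:v+2,u-1:u+2]);o,r=ray(c,u,v);f=c['world_from_camera'][:3,2];print(n,o+r*z/(r@f))
o=ray(c,316,224);print(onz(o,.215))
E
```

```text
cap [ 0.6145 -0.0097  0.2159]
cap [ 0.6168 -0.0092  0.2156]
gR [ 0.6185 -0.0395  0.159 ]
gR2 [ 0.6425 -0.033   0.1591]
gL [0.5873 0.0711 0.1593]
rodL [0.6002 0.056  0.1267]
rodR [ 0.6324 -0.0809  0.1269]
rail [0.6386 0.0423 0.1574]
railL [0.5697 0.2577 0.0014]
railR [ 0.6595 -0.048   0.1552]
kpost [ 0.7026 -0.0888  0.1604]
[ 0.6143 -0.0098  0.215 ]
```

```bash
python3 - <<'E'
from h import *
np.set_printoptions(precision=4,suppress=True)
def s(n):
    o=observe();print(n,o['time_s'],o['eef_pos'],o['ft_force'],o['torque'],o['opening'],o['grasp_force'])
move_l([.6155,-.0103,.25],feed=.15)
print(move_l([.6155,-.0103,.175],feed=.08,max_force=8));s('down')
gripper_to(0.0,60);s('grip')
p=np.array(observe()['eef_pos'])
print(move_l(p+[0,0,.021],feed=.04,max_force=15));hold(.2);s('lift')
q,d=get_image('wrist');cv2.imwrite('pics/w2.png',q[:,:,::-1])
np.save('p0.npy',p)
E
```

```text
False
down 5.1917 [ 0.616  -0.0104  0.1758] [ 0.4309 -0.603   0.6285] [-0.0066  0.0254  0.0083] 0.05043254754111442 0.0
grip 5.5833 [ 0.6159 -0.0103  0.1758] [-0.0215  0.2522  3.205 ] [0.1453 0.0808 0.0315] 0.01710435155569158 58.40218484401703
False
lift 6.475 [ 0.6158 -0.0102  0.1965] [ 0.9099  0.2341 -3.6831] [ 0.076  -0.0619  0.0325] 0.016808219988842885 58.50460946559906
```

View pics/w2.png

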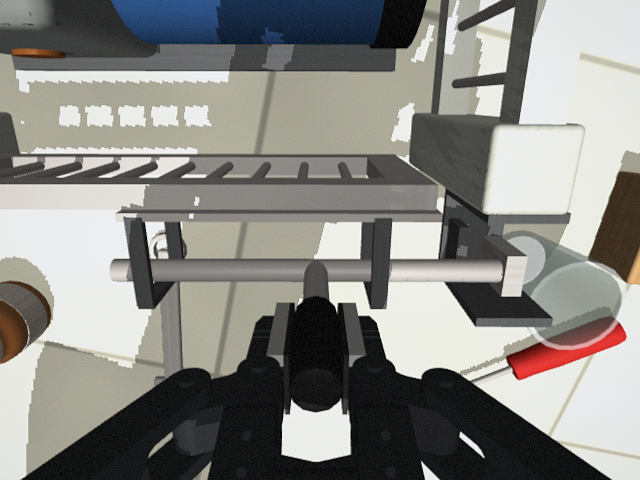

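The bolt is held: opening is 17 mm and the arm carries its weight at −3.7 N. The nose block at (512,270) has risen level with the cheek top. Next I draw it along the gate.

```bash
python3 - <<'E'
from h import *
np.set_printoptions(precision=4,suppress=True)
def s(n):
    o=observe();print(n,o['time_s'],o['eef_pos'],o['ft_force'],o['torque'],o['opening'],o['grasp_force'])
p=np.array(observe()['eef_pos']);u=np.array([-np.sin(.231),np.cos(.231),0])
for k in(.01,.025,.038):
    print(move_l(p+k*u,feed=.04,max_force=12));s(k)
hold(.2);s('drawn')
q,d=get_image('wrist');cv2.imwrite('pics/w3.png',q[:,:,::-1]);np.save('pics/w3d.npy',d)
E
```

```text
False
0.01 6.925 [0.6133 0.0003 0.1965] [ 0.2358  1.2056 -1.312 ] [ 0.2894 -0.028   0.0302] 0.01665320064554532 58.6132550239563
False
0.025 7.45 [0.6099 0.015  0.1965] [ 0.0131  1.2708 -3.1671] [ 0.3629 -0.0774 -0.0143] 0.016990065073506474 58.69014501571655
False
0.038 7.925 [0.607  0.0275 0.1965] [ 0.274   1.6968 -3.2198] [ 0.2943 -0.0364 -0.0337] 0.016515535350362032 58.74200463294983
drawn 8.125 [0.607  0.0271 0.1964] [ 0.3207  1.8373 -2.8323] [ 0.3677 -0.0408 -0.0096] 0.016832026563287462 58.7456613779068
```

View pics/w3.png

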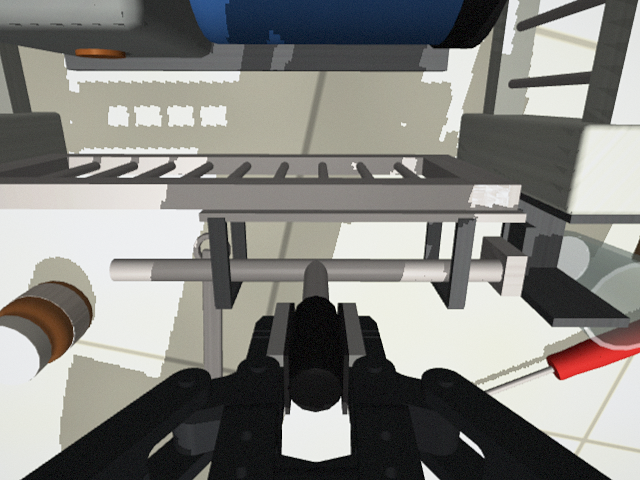

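The bolt is drawn and the nose, right edge at column 525, has cleared the cheek. I'll draw 3 mm more for margin and then swing about the hinge.

```bash
python3 - <<'E'
from h import *
from scipy.spatial.transform import Rotation as R
np.set_printoptions(precision=4,suppress=True)
def s(n):
    o=observe();print(n,round(o['time_s'],2),o['eef_pos'],o['tcp_rot'],o['ft_force'],o['opening'],o['grasp_force'])
u=np.array([-np.sin(.231),np.cos(.231),0]);x=np.array([u[1],-u[0],0])
p=np.array(observe()['eef_pos'])
print(move_l(p+.003*u,feed=.03,max_force=8));s('drawn')
p=np.array(observe()['eef_pos']);H=p+.035*x+(.235-.0446)*u
for a in np.radians([2,5,9,13,17,21,25]):
    t=H+R.from_euler('z',-a).apply(p-H)
    st=move_l(t,feed=.05,rotation=[np.pi,0,.231-a],max_force=15);s(round(np.degrees(a)))
    if st: print('STOP');break
hold(.5);s('end');np.save('H.npy',np.array([H,p]))
c=get_calibration('wrist');q,d=get_image('wrist');cv2.imwrite('pics/w4.png',q[:,:,::-1]);np.save('pics/w4d.npy',d)
q,d=get_image('scene');cv2.imwrite('pics/s4.png',cv2.resize(q[150:400,180:480,::-1],None,fx=2.4,fy=2.4))
E
```

```text
False
drawn 8.43 [0.6064 0.0297 0.1965] [ 3.1411 -0.0001  0.2299] [ 0.733  -0.1287 -2.7137] 0.01674262187980864 58.76058340072632
2 8.72 [0.5999 0.0294 0.1967] [ 3.1413 -0.0009  0.1965] [ 1.3191  0.426  -2.5106] 0.016308192896547453 58.78364324569702
5 9.07 [0.5898 0.0295 0.1967] [ 3.1413 -0.0008  0.1446] [ 2.536  -1.1033 -2.8881] 0.016664287671781096 58.7759667634964
9 9.48 [0.5764 0.0305 0.1967] [ 3.1413 -0.0008  0.075 ] [ 2.6646 -0.6256 -3.3523] 0.016553744309383403 58.77424657344818
13 9.9 [0.5631 0.0324 0.1967] [ 3.1413 -0.0008  0.0053] [ 1.9499 -1.7535 -2.8006] 0.016292395172243006 58.77192735671997
17 10.32 [0.5499 0.0353 0.1967] [ 3.1415 -0.0008 -0.0645] [ 2.2329 -1.6729 -3.0236] 0.016487977809939467 58.769314885139465
21 10.73 [0.5369 0.039  0.1967] [ 3.1415 -0.0008 -0.1343] [ 2.2967 -2.3153 -3.8916] 0.01661509013577744 58.77079725265503
25 11.15 [0.5242 0.0436 0.1967] [ 3.1415 -0.0008 -0.2041] [ 1.6811 -1.6946 -3.1004] 0.016729481088845647 58.77318978309631
end 11.65 [0.5239 0.0438 0.1965] [-3.1416 -0.     -0.2053] [ 2.5381 -1.3611 -3.2674] 0.01644038633447486 58.7730610370636
```

View pics/w4.png

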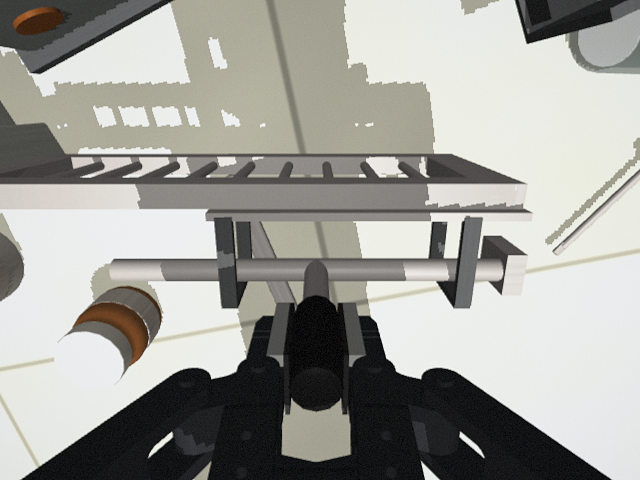

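View pics/s4.png

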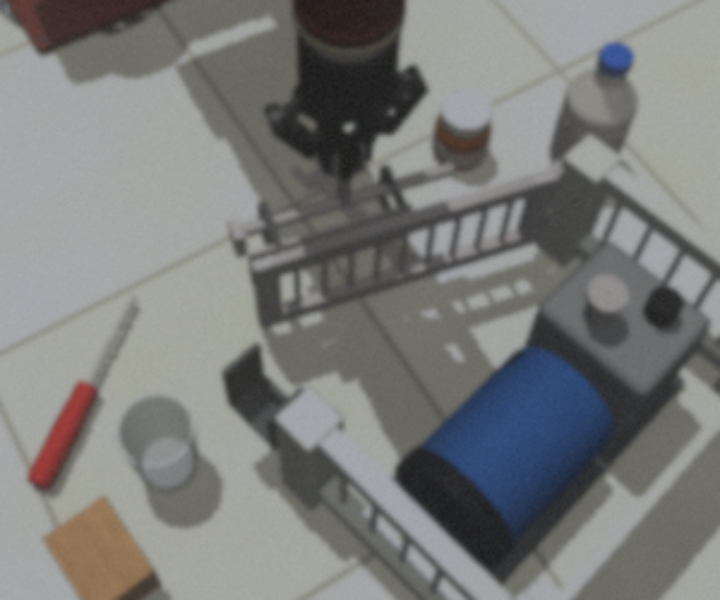

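The gate's rail and rod are level in the wrist view at tool yaw −0.205, 25° from the shut yaw of 0.231. The arm is still and gripping, and the bystanders look untouched.

```bash
python3 -c "
from plant import *
hold(.5);print(observe()['joint_velocities']);print(job_done())"
```

```text
[ 0.00094759 -0.000236    0.00230539 -0.00127474  0.00073537 -0.0008299 ]
the job is handed in; nothing more can be done
None
```

I lifted the bolt over the lip, drew it clear of the keeper and swung the gate to about 25°, where the arm still holds it by the handle; the job is handed in, at about 12 s of the 32 s allowed.

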